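Load a regulator first stage under the spring guard of a leak-test station

ROBOT

A 6-joint arm with a two-finger parallel gripper is mounted at the origin on the work surface. World frame = base frame: x ahead of the robot, y to its left, z up, the work surface at z = 0. Lengths are in m, angles in rad, forces in N, time in s.
With the tool pointing down it reaches from about 0.3 to 0.875 m from the base axis. Payload 6.4 kg.
Tool frame: the origin (TCP) lies on the centre line of the jaws, within the pads' length; the fingertips stand ctrl.nose_length ahead of it and the grasp point (between the pads) lies 6 mm ahead of it (ctrl.nose_length is the distance from the TCP to the fingertips, in m); x points along the fingers, y is the direction in which the jaws open and shut, and the axes are right-handed (so a half turn about x gives the same grasp; the last joint's range is limited). The gripper opens to 85 mm and grips with 20 to 120 N. Pads are 22 mm wide; open, the fingers measure 114 mm over their backs; the gripper's body (76 mm by 85 mm) begins 54 mm behind the grasp point. The pads swing forward as they close: fully open they stand 13 mm farther back than shut.
Start: joints at [-1.419, 0.181, 1.607, -0, 1.354, -0.206], TCP at [0.201, -0.539, 0.256] pointing down, gripper open.
Joint ranges: [-2.99, 2.99], [-0.89, 2.07], [0.3, 2.58], [-1.14, 4.28], [0, 2.63], [-3.12, 3.12]. Speed limits (rad/s): [2.57, 2.57, 3.01, 3.14, 3.14, 3.14].

INTERFACE

Orientations are given as a unit quaternion [w, x, y, z].
In Python, from bench import telemetry, cams, workorder, spotter, ctrl gives the robot as it stands. The module is installed in compiled form; this text tells all that it offers.
- The arm moves only by the tool servo_tool, never from a script. Its argument "targets" is one flat list of numbers, 4 for each row, row after row: the shift along the tool's x, y, z in mm, then the turn about the tool's x in rad. A call has exactly 5 rows; each row shifts and turns the commanded pose from where the row before left it, along the tool's axes as they then stand; what a row does not reach is not made up. A row lasts 1/10 s, in which the tool goes at most 50 mm and 8.59 degrees, less where a joint would pass 70% of its speed; a pose out of reach is approached as far as the arm can. A call is refused whole if a number of a shift passes 50 or a number of a turn 0.15, either way. A call with a gripper value outside its range is refused whole. "fingers" is the finger opening in mm, from 0 to 85.4, set as the call begins (left out, the last holds). The fingers move at their own pace and stop on an object; the grip force is fixed at half the most. Time passes only in rows, so rows that do not move let the fingers close, or fill a call up. It gives the time, the measured TCP pose, the force and the opening at its end, in the units of the state.
- telemetry.get_obs(): the state, without advancing time (a new reading comes with each control period).
- cams.camera(name): name is "scene" or "top"; returns (picture, depth): 400x640x3 uint8, blue, green, red; 400x640 float32, m along the optical axis (not along the pixel's ray), 0 where there is no reading.
- cams.camera_params(name): a dict with "intrinsics" (3x3 intrinsics, pixels), "R" (3x3) and "t" (3): a world point X has camera coordinates R X + t. Camera axes: x right, y down, z forward; pixel columns grow to the right and rows downward; lengths in m; the calibration is good to about 2 mm. A picture is of the moment at which its call begins. camera_params takes no time and is no camera call.
- workorder.hand_in(): hands the job in, once; it reports no verdict.
Trained networks look in the newest picture that a camera, given by its name, has taken for a name from the list of things; names that differ only in an ending like _2 or _b are one class to them, and where a whole thing is asked for, a point or a joint stands for the part that bears it (a point fixed in the world has none). Each returns a list of dicts, best first, with "score" (0 to 1); they miss things now and then, are a little off and sometimes report something else, mostly with a low value. They report only what shows in the picture. A call takes as long as a camera call. They do not tell look-alikes from the thing itself.
- spotter.search_frame(camera, thing): "pixel" ([column, row] in pixels, amid what is visible of it).
The state is a dict: "time_s": time; "q": joint angles; "dq": joint speeds; "joint_efforts": joint torques, N m; "eef_pos": TCP position; "eef_rot": TCP orientation; "wrist_force": force on the tool from outside, world axes, zero at the start; "torque": the same for the moment, N m; "opening": opening from 0.0 (shut) to 1.0 (fully open).
Only numpy, scipy, OpenCV 4.12 (cv2) and the standard library are available. Lean on these libraries where they do the work, as an engineer would, in place of code of your own. Each camera call takes 0.05 s, during which the arm holds its last target.

TASK

Press the yellow thumb bar of the leak-test station down with one fingertip so that the clear spring guard stays swung open, and with the other fingertip push the regulator by the end of its brass stub along the channel, under the guard, until its nose rests against the stop block. Then take the hand away so that the guard springs fully shut over the regulator. Only push the regulator, never lift it, do not let the guard drop on it or rub against it, and leave the wrench, the grease jar and the brass cap where they are.

Things in the scene. Friction and masses are not known exactly. Their poses are not given: they have to be found in the camera images.
- station: Leak-test station fixed to the bench: aluminium base plate 275 x 150 mm, its top (deck) 18 mm above the bench. Origin: on the bench, under the channel's centre line, at the guard's front end. x runs along the channel in the pushing direction, y to the left, z up. The base reaches from x = -175 to 100 mm and y = -45 to 105 mm.
- channel (a point): Point on the deck on the channel's centre line at station x = -100 mm. Two white guide rails, 18 mm high above the deck, 5 mm thick, inner faces 21 mm either side of the centre line, run from station x = -165 mm to the grey stop block. In the channel a finger has 42 mm of width.
- shaft (a point): Point on the axis of the guard's shaft, which lies along station x at y = 34 mm, 38 mm above the bench, left of the channel. Its black bearing blocks (10 mm along x, 14 mm wide, tops 45 mm above the bench) stand at station x = -157, -55 and 62 mm. The guard and the thumb bar are fixed to this shaft.
- guard (a joint): Swing of the clear guard about its shaft, rad: 0 = shut, 0.6 = fully open (hard stop); from 0.4 on, the barrel passes freely under it. A spring always closes it. Pushing down on the middle line of the yellow thumb bar, about 3 to 4 N start it and about 7 N hold it fully open; a fingertip can slide along the bar while it holds it.
- lip (a point): Middle of the lower edge of the guard's front lip: 52 mm above the bench at station x = -2 mm when shut, so that the brass stub passes below it but the barrel does not. The guard is a clear hood with steel edges from station x = -3 to 52 mm, y = -31 to 35 mm, top 73 mm above the bench when shut. Its right side rises as it opens, to about 105 mm above the bench.
- bar (a point): Centre of the upper face of the yellow thumb bar, which turns with the guard: 150 mm long along station x (-155 to -5 mm), 26 mm wide, middle line 39 mm from the shaft. Shut, it is tilted 0.6 rad, left edge up, this point 56 mm above the bench at station y = 69 mm; pressed fully down it is level, this point 33 mm above the bench at y = 73 mm. At 0.5 rad it is 37 mm high, at 0.4 rad 41 mm.
- stop (a point): Centre of the spot on the stop block's face that the regulator's nose must touch (station x = 54 mm, y = 0, 38 mm above the bench). The grey block is 58 mm wide and 54 mm high above the deck; the pressure gauge on it reaches about 145 mm above the bench.
- regulator: Regulator first stage lying loose in the channel, 0.28 to 0.56 kg: chromed barrel with two green bands, 40 mm across, 44 mm long. Origin on its axis at mid barrel, 38 mm above the bench; x points along the axis to the flat nose, 22 mm ahead. It may roll about x. Seated at the stop, the origin is at station x = 32 mm and the stub sticks out below the lip to x = -36 mm.
- stub_end (a point): Centre of the free end face of the regulator's brass stub, the place to push: 68 mm behind the regulator's origin, 38 mm above the bench. The stub is 16 mm across and 38 mm long; between it and the barrel is a chromed collar 24 mm across, 8 mm long. Sliding it takes 1 to 5 N.
- wrench: Loose steel open-ended wrench, 160 mm long, lying on the bench to the right of the station; origin at its middle, underneath, x axis along it. Leave alone.
- grease: Loose grease jar with a blue lid, 48 mm across, 45 mm high, standing to the right of the station; origin at the centre of its underside. Leave alone.
- cap: Loose brass cap, 34 mm across, 26 mm high, standing to the right of the station; origin at the centre of its underside. Leave alone.
There are look-alikes about, which are no part of the job. There is more than one size of the regulator; the one meant has the size given above.

How it is judged:
By the outcome, as a careful person would: the job done as asked, in the order asked, and still so for the second after the job is handed in, with the robot touching nothing.
It also fails if it takes over 35 s, if anything falls off the work surface, if the arm or the gripper's body presses on something with over 40 N, if the wrist force passes 120 N, or if a joint passes its speed limit or range.

## Working session

There is one attempt and no reset: what is moved stays moved. The work goes in short steps, Python scripts to look and compute and a tool call to move; the robot and the scene stay as the last step left them, time stands still between calls to the robot, and variables do not carry over. Pictures are saved under pics/ and viewed, and the job is handed in when it is done.

Besides the shell and the picture viewer there is one more tool, called after "Call:" by a JSON object that holds its "op" and its "data", one argument or row to a line. servo_tool: Moves the arm, as the interface text tells. Its arguments: {"type":"object","properties":{"targets":{"type":"array","items":{"type":"number"}},"fingers":{"type":"number"}},"required":["targets"]}

```bash
mkdir -p pics; python3 - <<'E'
from bench import telemetry, cams, workorder, spotter, ctrl
import cv2,numpy as np
o=telemetry.get_obs()
print({k:np.round(v,4) for k,v in o.items()}, ctrl.nose_length)
for n in ["scene","top"]:
    im,d=cams.camera(n); cv2.imwrite(f"pics/{n}0.png",im); np.save(f"pics/{n}0.npy",d)
    p=cams.camera_params(n); print(n,p)
E
```

```text
{'time_s': np.float64(0.0), 'q': array([-1.4193,  0.1816,  1.608 ,  0.    ,  1.3538, -0.2063]), 'dq': array([ 0.0022,  0.0013,  0.0025,  0.0005,  0.0006, -0.0007]), 'joint_efforts': array([ 5.00000e-04, -4.44872e+01, -3.51331e+01, -3.00000e-04,
        9.30000e-03, -0.00000e+00]), 'eef_pos': array([ 0.2013, -0.5381,  0.2554]), 'eef_rot': array([ 0.1252,  0.6959,  0.1264, -0.6958]), 'wrist_force': array([ 1.0000e-04,  8.2690e-01, -1.1396e+00]), 'torque': array([ 0.0196, -0.048 ,  0.0132]), 'opening': np.float64(1.0019)} 0.025
scene {'intrinsics': array([[402.19338981,   0.        , 320.48764684],
       [  0.        , 402.19338981, 197.20726326],
       [  0.        ,   0.        ,   1.        ]]), 'R': array([[ 0.77444649,  0.63261993, -0.00496544],
       [ 0.47991114, -0.59257989, -0.64694232],
       [-0.41221102,  0.49863925, -0.76252277]]), 't': array([-0.44221932, -0.27214882,  1.03232423])}
top {'intrinsics': array([[393.53670494,   0.        , 319.21317451],
       [  0.        , 393.53670494, 200.89729723],
       [  0.        ,   0.        ,   1.        ]]), 'R': array([[ 0.01507289, -0.99986932, -0.00584442],
       [-0.9935969 , -0.01432325, -0.11207159],
       [ 0.11197323,  0.00749624, -0.99368295]]), 't': array([-0.05558943,  0.61053307,  0.7769688 ])}
```

View pics/scene0.png

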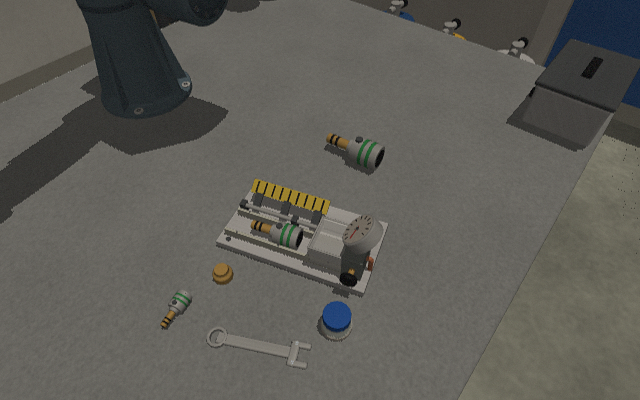

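View pics/top0.png

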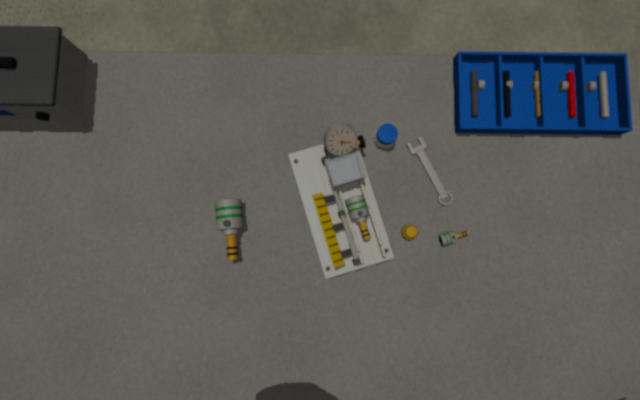

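```bash
python3 - <<'E'
import cv2
im=cv2.imread("pics/top0.png")
cv2.imwrite("pics/top_z.png",cv2.resize(im[130:290,270:410],None,fx=4,fy=3.75,interpolation=cv2.INTER_CUBIC)[:600])
im=cv2.imread("pics/scene0.png")
cv2.imwrite("pics/scene_z.png",cv2.resize(im[165:300,205:400],None,fx=4,fy=4,interpolation=cv2.INTER_CUBIC))
E
```

```text
(no output)
```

View pics/top_z.png

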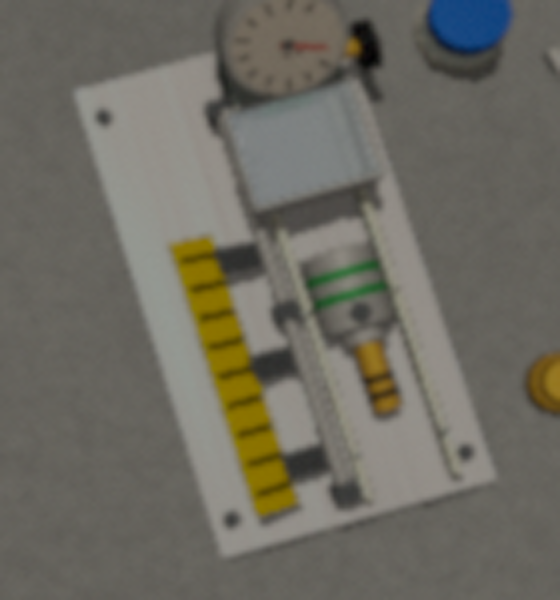

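View pics/scene_z.png

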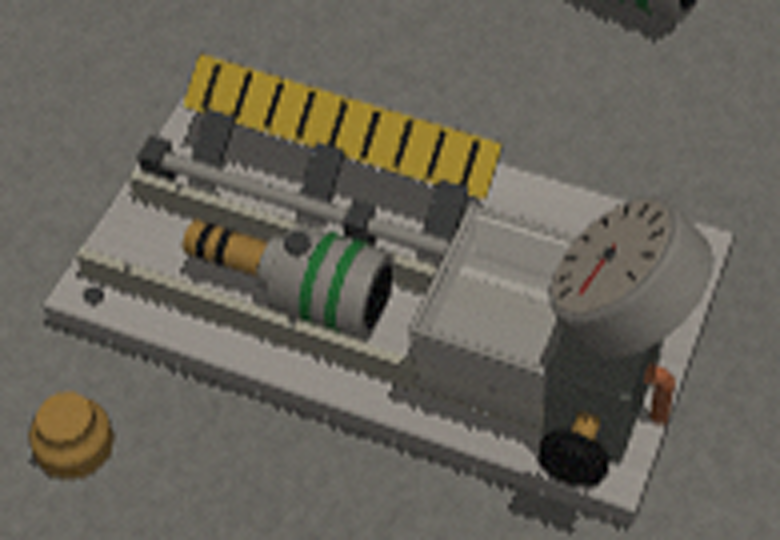

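```bash
cat > h.py <<'E'
import numpy as np,cv2
from scipy.optimize import least_squares
from bench import telemetry, cams, workorder, spotter, ctrl
P={n:cams.camera_params(n) for n in("scene","top")}
def proj(n,X):
    c=np.atleast_2d(X)@np.array(P[n]["R"]).T+P[n]["t"]; K=P[n]["intrinsics"]
    return c[:,:2]/c[:,2:]*K[0,0]+[K[0,2],K[1,2]]
def ray(n,uv,z):  # intersect plane z
    R,t,K=P[n]["R"],P[n]["t"],P[n]["intrinsics"]
    C=-R.T@t; d=R.T@np.linalg.inv(K)@np.array([uv[0],uv[1],1.]); return C+d*(z-C[2])/d[2]
def s2w(st,p):
    p=np.atleast_2d(p)/1000.; c,s=np.cos(st[2]),np.sin(st[2])
    return np.c_[st[0]+c*p[:,0]-s*p[:,1],st[1]+s*p[:,0]+c*p[:,1],p[:,2]]
def w2s(st,p):
    p=np.atleast_2d(p); c,s=np.cos(st[2]),np.sin(st[2]); d=p[:,:2]-st[:2]
    return 1000*np.c_[c*d[:,0]+s*d[:,1],-s*d[:,0]+c*d[:,1],p[:,2]]
E
python3 - <<'E'
from h import *
T=[((-175,105,18),(222,556)),((100,105,18),(75,92)),((-175,-45,18),(496,478)),((-155,79.7,63.3),(262,520)),((-155,58.3,48.7),(300,505)),((-5,79.7,63.3),(172,243)),((-5,58.3,48.7),(212,237))]
S=[((-175,-45,18),(45,308)),((100,-45,18),(632,515)),((100,105,18),(733,235)),((-155,79.7,63.3),(203,55)),((-5,79.7,63.3),(500,145)),((-5,58.3,48.7),(488,195)),((-155,58.3,48.7),(187,108))]
tm=np.array([a for a,_ in T],float);tu=np.array([[(u+.5)/4-.5+270,(v+.5)/3.75-.5+130] for _,(u,v) in T])
sm=np.array([a for a,_ in S],float);su=np.array([[(u+.5)/4-.5+205,(v+.5)/4-.5+165] for _,(u,v) in S])
g0=np.array([.5,-.05,0.3])
def res(s,w="ts"):
    r=[]
    if "t" in w: r.append((proj("top",s2w(s,tm))-tu).ravel())
    if "s" in w: r.append((proj("scene",s2w(s,sm))-su).ravel())
    return np.concatenate(r)
print(ray("top",(345,190),.02))
for w in("t","s","ts"):
    r=least_squares(res,g0,args=(w,),loss="soft_l1"); print(w,r.x,np.round(res(r.x,w).reshape(-1,2),1).tolist())
st=r.x; np.save("st.npy",st)
# regulator: stub end in top zoom approx, barrel
for name,(u,v) in dict(stub=(387,413),nose=(338,250)).items():
    print(name,w2s(st,ray("top",((u+.5)/4-.5+270,(v+.5)/3.75-.5+130),.038)))
for th,cs in(("regulator",("top","scene")),("stub_end",("top","scene"))):
    for c in cs: 
        cams.camera(c); 
        for d in spotter.search_frame(c,th)[:3]: print(th,c,d, w2s(st,ray(c,d["pixel"],.045)))
E
```

```text
[ 0.63672392 -0.1003539   0.02      ]
t [ 0.64959875 -0.10787     0.30852587] [[-0.0, 1.4], [-0.8, -0.3], [0.9, 0.9], [-0.4, -0.7], [0.2, -0.3], [-0.0, 0.1], [0.2, -0.4]]
s [ 0.6515375  -0.10971078  0.30384939] [[-0.8, -1.0], [0.9, -0.1], [1.0, -0.1], [-0.4, -0.3], [0.9, 0.1], [-0.6, 1.6], [-0.8, -0.2]]
ts [ 0.65047386 -0.10885254  0.30419195] [[0.0, 0.9], [-0.2, -0.9], [1.1, 0.7], [-0.3, -1.3], [0.3, -0.8], [0.4, -0.5], [0.7, -1.0], [-0.8, -1.6], [0.7, -0.8], [0.7, -0.7], [-0.5, -0.8], [0.7, -0.5], [-0.8, 1.0], [-0.9, -0.8]]
stub [[-122.48606709    2.23494892   38.        ]]
nose [[-30.53470427  -0.14038049  38.        ]]
regulator top {'pixel': [230.2, 220.6], 'score': 0.72} [[ -6.90791136 255.59301537  45.        ]]
regulator top {'pixel': [451.3, 237.8], 'score': 0.71} [[-167.20418867 -161.50014948   45.        ]]
regulator top {'pixel': [360.8, 212.6], 'score': 0.58} [[-66.85672193  -2.4789764   45.        ]]
regulator scene {'pixel': [176.7, 307.9], 'score': 0.94} [[-148.87058155 -185.64944024   45.        ]]
regulator scene {'pixel': [362.6, 149.4], 'score': 0.84} [[  2.68505401 245.17218076  45.        ]]
regulator scene {'pixel': [283.9, 234.1], 'score': 0.78} [[-57.12123758  -5.04388879  45.        ]]
stub_end top {'pixel': [450.9, 235.3], 'score': 0.78} [[-162.23358484 -162.33759755   45.        ]]
stub_end top {'pixel': [231.4, 222.0], 'score': 0.73} [[-10.34024469 254.00175625  45.        ]]
stub_end top {'pixel': [360.2, 209.1], 'score': 0.65} [[-59.71203415  -3.42372931  45.        ]]
stub_end scene {'pixel': [175.6, 302.7], 'score': 0.91} [[-155.30376099 -179.24193016   45.        ]]
stub_end scene {'pixel': [361.9, 153.0], 'score': 0.9} [[  4.6501774  234.51070404  45.        ]]
stub_end scene {'pixel': [286.9, 231.7], 'score': 0.66} [[-54.47073216   1.39289232  45.        ]]
```

```bash
cat >> h.py <<'E'
from scipy.spatial.transform import Rotation as Ro
def tool():
    o=telemetry.get_obs(); q=o["eef_rot"]; return o,np.array(o["eef_pos"]),Ro.from_quat([q[1],q[2],q[3],q[0]]).as_matrix()
def status():
    st=np.load("st.npy"); o,p,R=tool()
    print("t",round(float(o["time_s"]),2),"st",np.round(w2s(st,p),1),"tip z",round((p[2]-ctrl.nose_length)*1e3,1),"nose",round(float(ctrl.nose_length)*1e3,1),"open",round(float(o["opening"]),3))
    F=o["wrist_force"];c,s=np.cos(st[2]),np.sin(st[2])
    print("F station",np.round([c*F[0]+s*F[1],-s*F[0]+c*F[1],F[2]],1),"axes in station:",np.round([ (np.degrees(np.arctan2(R[1,i],R[0,i])-st[2]+np.pi)%360-180) for i in(1,2)],2),"xaxis",np.round(R[:,0],4))
    return st,o,p,R
def togo(target,):
    st,o,p,R=status(); d=s2w(st,target)[0]-p
    print("shift tool mm",np.round(R.T@d*1e3,1))
E
python3 - <<'E'
from h import *
togo((-142,36.5,150))
E
```

```text
t 0.5 st [[-557.2 -275.5  256.3]] tip z 231.3 nose 25.0 open 1.0
F station [0.5 0.4 0.1] axes in station: [ -86.93 -176.93] xaxis [ 0.e+00  1.e-04 -1.e+00]
shift tool mm [ 106.3 -289.3 -431.3]
```

Call:
{"op": "servo_tool", "data": {
  "targets": [0,0,0,0.0535,0,-24,-32,0,0,-24,-32,0,0,-24,-32,0,0,-24,-32,0],
  "fingers": 58.5
}}

```text
time_s: 1.0
eef_pos: [0.2953, -0.4074, 0.2563]
eef_rot: [0.107, 0.699, 0.107, -0.699]
wrist_force: [-0.2, 0.4, 0.2]
opening: 0.685
```

Call:
{"op": "servo_tool", "data": {
  "targets": [0,-24,-32,0,0,-24,-32,0,0,-24,-32,0,0,-24,-32,0,0,-24,-32,0]
}}

```text
time_s: 1.5
eef_pos: [0.4122, -0.2448, 0.2566]
eef_rot: [0.107, 0.699, 0.107, -0.699]
wrist_force: [0.1, -0.2, 0.6]
opening: 0.684
```

```bash
python3 - <<'E'
from h import *
togo((-142,36.5,150))
E
```

```text
t 1.5 st [[-268.1  -58.4  256.6]] tip z 231.6 nose 25.0 open 0.684
F station [ 0.  -0.3  0.6] axes in station: [-90.01 179.99] xaxis [ 6.e-04 -5.e-04 -1.e+00]
shift tool mm [ 106.6  -95.  -126. ]
```

Call:
{"op": "servo_tool", "data": {
  "targets": [0,-24,-31,0,0,-24,-32,0,0,-24,-32,0,10,-23,-31,0,30,0,0,0]
}}

```text
time_s: 2.0
eef_pos: [0.5072, -0.1152, 0.2191]
eef_rot: [0.11, 0.701, 0.108, -0.696]
wrist_force: [-0.3, -0.8, 0.0]
opening: 0.683
```

Call:
{"op": "servo_tool", "data": {
  "targets": [30,0,0,0,35,0,0,0,0,0,0,0,0,0,0,0,0,0,0,0]
}}

```text
time_s: 2.5
eef_pos: [0.5044, -0.1186, 0.1534]
eef_rot: [0.108, 0.7, 0.106, -0.698]
wrist_force: [-0.0, -0.1, -0.2]
opening: 0.688
```

```bash
python3 - <<'E'
from h import *
togo((-142,36.5,100))
for n in("scene","top"):
    im,d=cams.camera(n); np.save(f"pics/{n}1.npy",d); cv2.imwrite(f"pics/{n}1.png",cv2.resize(im[100:300,180:420],None,fx=3,fy=3,interpolation=cv2.INTER_CUBIC))
E
```

```text
t 2.5 st [[-142.2   34.5  153.4]] tip z 128.4 nose 25.0 open 0.688
F station [-0.  -0.1 -0.2] axes in station: [-90. 180.] xaxis [ 0.0029 -0.0014 -1.    ]
shift tool mm [53.4 -2.1 -0.1]
```

View pics/scene1.png

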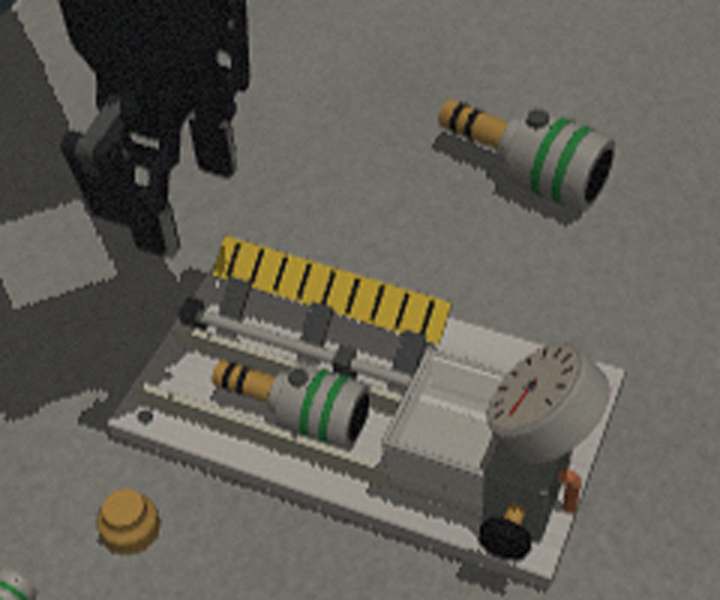

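View pics/top1.png

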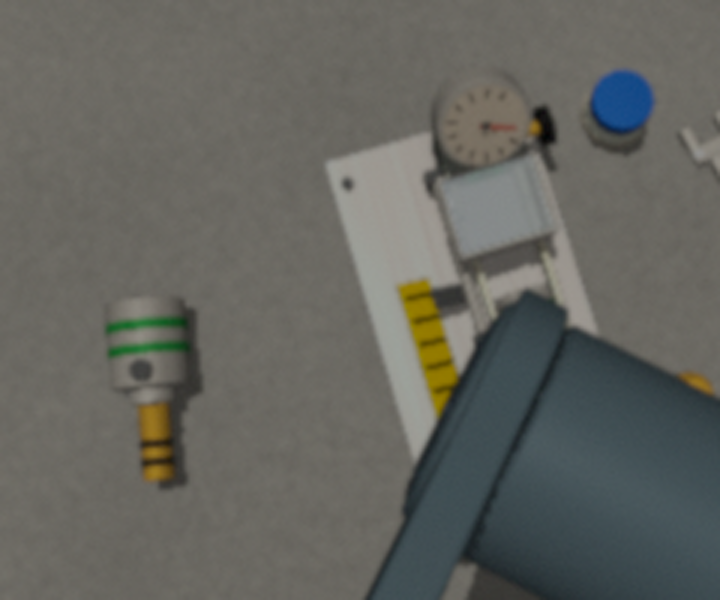

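```bash
python3 - <<'E'
from h import *
d=np.load("pics/scene1.npy"); p=P["scene"]; K=p["intrinsics"]; st=np.load("st.npy")
v,u=np.nonzero(d); z=d[v,u]; c=np.c_[(u-K[0,2])/K[0,0]*z,(v-K[1,2])/K[1,1]*z,z]
s=w2s(st,(c-p["t"])@np.array(p["R"]))
m=(abs(s[:,0]+142)<30)&(s[:,2]>95)&(s[:,2]<260)
g=s[m]
for lo,hi in((-40,30),(30,110)):
    q=g[(g[:,1]>lo)&(g[:,1]<hi)]
    q=q[q[:,2]<165]
    if len(q):
        print(lo,len(q),"zmin",np.round(np.sort(q[:,2])[:6],1)); k=q[q[:,2]<150]; print(np.round(np.percentile(k,[2,50,98],axis=0),1))
# barrel & deck/bar checks
for uv in((300,205),):pass
m=(abs(s[:,1])<12)&(s[:,0]>-130)&(s[:,0]<-10)&(s[:,2]>30)&(s[:,2]<70); q=s[m]
print("reg x range",np.round(np.percentile(q[:,0],[0,1,5,95,99,100]),1), "top z", q[:,2].max())
m=(abs(s[:,1]-95)<6)&(s[:,0]>-100)&(s[:,0]<80); print("deck z",np.median(s[m][:,2]))
E
```

```text
-40 154 zmin [135.3 136.4 136.5 136.9 137.5 138. ]
[[-148.4  -10.2  136.5]
 [-135.3   -3.8  145. ]
 [-130.1    2.7  149.4]]
30 185 zmin [132.9 133.2 133.4 134.3 134.5 135. ]
[[-152.    61.1  133.3]
 [-140.7   62.5  142.2]
 [-130.9   67.8  149.5]]
reg x range [-120.6 -119.2 -114.5  -30.7  -30.4  -29.8] top z 62.53517058503033
deck z 18.31911569564622
```

Call:
{"op": "servo_tool", "data": {
  "targets": [20,-3,0,0,20,0,0,0,16,0,0,0,4,0,0,0,0,0,0,0]
}}

```text
time_s: 3.1
eef_pos: [0.5025, -0.1152, 0.0918]
eef_rot: [0.107, 0.699, 0.107, -0.699]
wrist_force: [0.6, -0.1, 0.9]
opening: 0.687
```

Call:
{"op": "servo_tool", "data": {
  "targets": [5,0,0,0,5,0,0,0,5,0,0,0,0,0,0,0,0,0,0,0]
}}

```text
time_s: 3.6
eef_pos: [0.5028, -0.1153, 0.0766]
eef_rot: [0.107, 0.699, 0.107, -0.699]
wrist_force: [1.2, -0.8, 1.9]
opening: 0.687
```

```bash
python3 - <<'E'
from h import *
togo((-142,37,55.5))
im,d=cams.camera("scene"); cv2.imwrite(f"pics/scene2.png",cv2.resize(im[130:300,200:400],None,fx=3.5,fy=3.5,interpolation=cv2.INTER_CUBIC))
E
```

```text
t 3.6 st [[-142.9   38.1   76.6]] tip z 51.6 nose 25.0 open 0.687
F station [ 0.9 -1.1  1.9] axes in station: [ -90. -180.] xaxis [ 9.e-04 -5.e-04 -1.e+00]
shift tool mm [21.1  1.1 -0.8]
```

View pics/scene2.png

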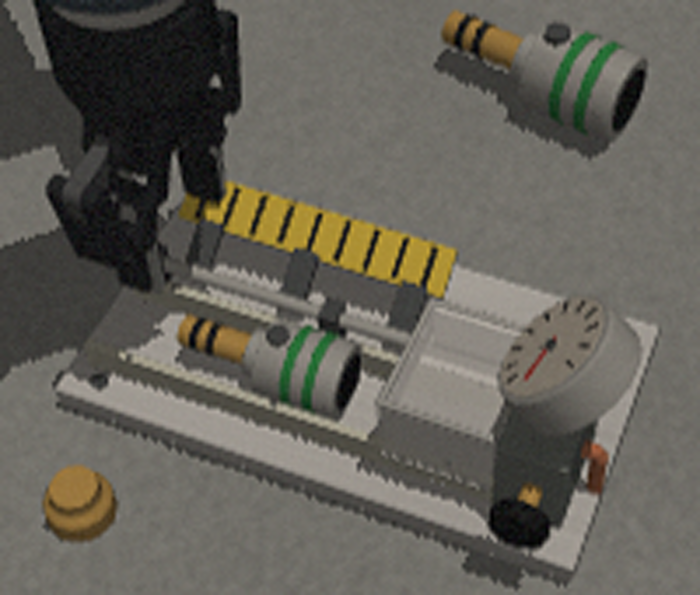

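Call:
{"op": "servo_tool", "data": {
  "targets": [4,0,0,0,4,0,0,0,4,0,0,0,0,0,0,0,0,0,0,0]
}}

```text
time_s: 4.15
eef_pos: [0.5022, -0.1148, 0.064]
eef_rot: [-0.107, -0.699, -0.107, 0.699]
wrist_force: [-0.3, 1.5, 3.7]
opening: 0.683
```

Call:
{"op": "servo_tool", "data": {
  "targets": [3,0,0,0,3,0,0,0,2,0,0,0,0,0,0,0,0,0,0,0]
}}

```text
time_s: 4.65
eef_pos: [0.5022, -0.1148, 0.0563]
eef_rot: [-0.107, -0.699, -0.107, 0.699]
wrist_force: [0.1, 3.2, 3.7]
opening: 0.684
```

```bash
python3 - <<'E'
from h import *
togo((-142,37,55.5))
im,d=cams.camera("scene"); np.save("pics/scene3.npy",d);cv2.imwrite(f"pics/scene3.png",cv2.resize(im[130:300,200:400],None,fx=3.5,fy=3.5,interpolation=cv2.INTER_CUBIC))
E
```

```text
t 4.65 st [[-143.3   38.7   56.3]] tip z 31.3 nose 25.0 open 0.684
F station [1.1 3.  3.7] axes in station: [ -89.99 -179.99] xaxis [-3.e-04  3.e-04 -1.e+00]
shift tool mm [ 0.8  1.7 -1.3]
```

View pics/scene3.png

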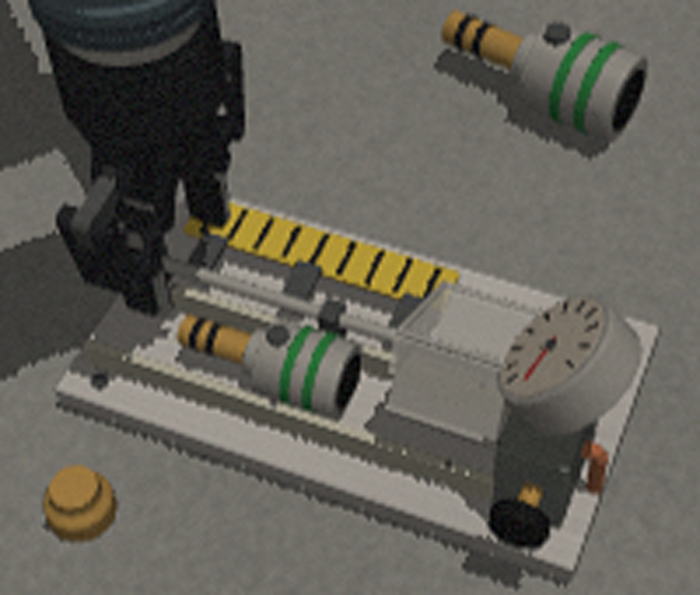

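```bash
cat >> h.py <<'E'
def barangle(d,im=None):
    p=P["scene"];K=p["intrinsics"];st=np.load("st.npy")
    v,u=np.nonzero(d); z=d[v,u]; c=np.c_[(u-K[0,2])/K[0,0]*z,(v-K[1,2])/K[1,1]*z,z]
    s=w2s(st,(c-p["t"])@np.array(p["R"])); 
    m=(s[:,1]>62)&(s[:,1]<84)&(s[:,2]>27)&(s[:,2]<75)&(s[:,0]<-12)&(s[:,0]>-120)
    q=s[m]; a=np.polyfit(q[:,1],q[:,2],1); print("bar slope rad",np.arctan(a[0]),"guard",.6-np.arctan(a[0]),"z at 73",np.polyval(a,73),len(q))
    m=(s[:,0]>-5)&(s[:,0]<54)&(s[:,1]<38)&(s[:,1]>-35)&(s[:,2]>60); print("guard max z (x<54)",np.percentile(s[m][:,2],[50,95]) )
    return s
E
python3 - <<'E'
from h import *
for n in (0,3): barangle(np.load(f"pics/scene{n}.npy"))
E
```

```text
bar slope rad 0.5788210921083881 guard 0.02117890789161192 z at 73 59.76192900019884 633
guard max z (x<54) [73.46371872 76.19603603]
bar slope rad 0.0684228203976125 guard 0.5315771796023875 z at 73 36.66205591755481 548
guard max z (x<54) [ 86.38613321 102.42559554]
```

Call:
{"op": "servo_tool", "data": {
  "targets": [1.5,1,0,0,0,0,-3,0,0,0,-4,0,0,0,-4,0,0,0,-4,0]
}}

```text
time_s: 5.2
eef_pos: [0.5163, -0.1117, 0.0546]
eef_rot: [-0.107, -0.698, -0.107, 0.7]
wrist_force: [-8.1, -2.8, 7.7]
opening: 0.684
```

Call:
{"op": "servo_tool", "data": {
  "targets": [0,0,-4,0,0,0,-4,0,0,0,-4,0,0,0,-4,0,0,0,0,0]
}}

```text
time_s: 5.7
eef_pos: [0.5318, -0.1067, 0.0546]
eef_rot: [-0.107, -0.698, -0.107, 0.7]
wrist_force: [-5.6, -0.9, 5.3]
opening: 0.686
```

```bash
python3 - <<'E'
from h import *
togo((-47,37,55.5))
im,d=cams.camera("scene"); np.save("pics/scene4.npy",d);cv2.imwrite(f"pics/scene4.png",cv2.resize(im[130:300,200:400],None,fx=3.5,fy=3.5,interpolation=cv2.INTER_CUBIC))
s=barangle(d)
m=(abs(s[:,1])<8)&(s[:,0]>-110)&(s[:,0]<10)&(s[:,2]>30)&(s[:,2]<63); q=s[m]
print("reg x range",np.round(np.percentile(q[:,0],[0,1,5,95,99,100]),1))
E
```

```text
t 5.7 st [[-112.6   37.6   54.6]] tip z 29.6 nose 25.0 open 0.686
F station [-5.6  0.8  5.3] axes in station: [ -89.98 -179.98] xaxis [-1.9e-03 -1.0e-04 -1.0e+00]
shift tool mm [ -1.    0.6 -65.6]
bar slope rad -0.5486492016940265 guard 1.1486492016940266 z at 73 39.15628930125761 626
guard max z (x<54) [ 87.71534686 103.34325742]
reg x range [-109.5 -108.1 -105.7  -11.5  -11.1  -10.8]
```

View pics/scene4.png

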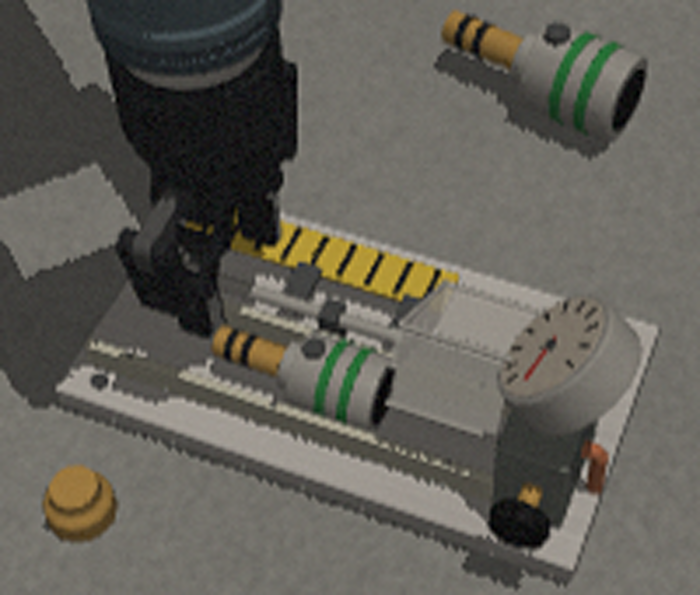

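Call:
{"op": "servo_tool", "data": {
  "targets": [0,0,-4,0,0,0,-4,0,0,0,-4,0,0,0,-4,0,0,0,-4,0]
}}

```text
time_s: 6.25
eef_pos: [0.5502, -0.1008, 0.0544]
eef_rot: [-0.107, -0.698, -0.107, 0.7]
wrist_force: [-8.1, -2.9, 7.8]
opening: 0.686
```

Call:
{"op": "servo_tool", "data": {
  "targets": [0,0,-4,0,0,0,-4,0,0,0,-4,0,0,0,-4,0,0,0,0,0]
}}

```text
time_s: 6.75
eef_pos: [0.5661, -0.0959, 0.0545]
eef_rot: [-0.107, -0.698, -0.107, 0.7]
wrist_force: [-5.2, -1.3, 6.3]
opening: 0.682
```

```bash
sed -i 's/s\[:,0\]>-120)/s[:,0]>-45)/' h.py; python3 - <<'E'
from h import *
togo((-47,37,55.5))
im,d=cams.camera("scene"); np.save("pics/scene5.npy",d);cv2.imwrite(f"pics/scene5.png",cv2.resize(im[130:300,200:400],None,fx=3.5,fy=3.5,interpolation=cv2.INTER_CUBIC))
s=barangle(d)
E
```

```text
t 6.75 st [[-76.6  37.6  54.5]] tip z 29.5 nose 25.0 open 0.682
F station [-5.3  0.3  6.3] axes in station: [ -89.99 -179.99] xaxis [-2.e-03 -1.e-04 -1.e+00]
shift tool mm [ -1.    0.6 -29.6]
bar slope rad 0.020588299513689734 guard 0.5794117004863102 z at 73 34.975239459400925 156
guard max z (x<54) [ 87.9662571  103.65884236]
```

View pics/scene5.png

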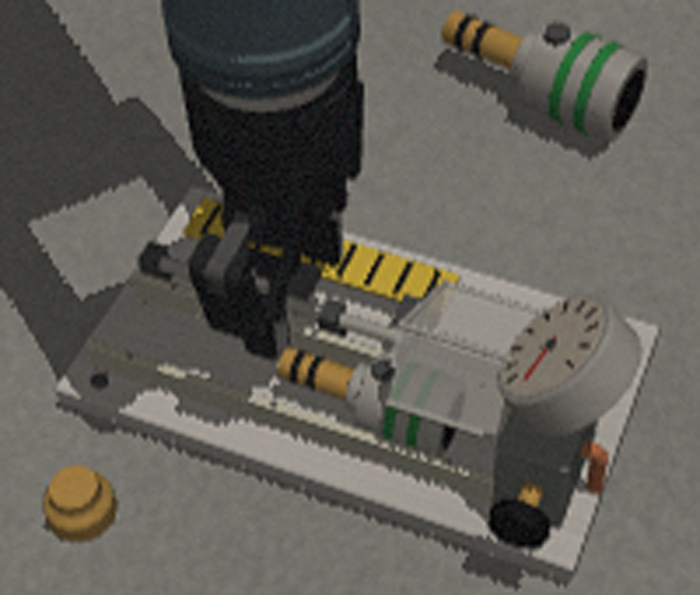

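Call:
{"op": "servo_tool", "data": {
  "targets": [0,0,-4,0,0,0,-4,0,0,0,-4,0,0,0,-4,0,0,0,-4,0]
}}

```text
time_s: 7.3
eef_pos: [0.5845, -0.0901, 0.0544]
eef_rot: [-0.107, -0.698, -0.107, 0.7]
wrist_force: [-7.8, -2.1, 6.9]
opening: 0.682
```

Call:
{"op": "servo_tool", "data": {
  "targets": [0,0,-2,0,0,0,-1,0,0,0,-1,0,0,0,-1,0,0,0,-1,0]
}}

```text
time_s: 7.8
eef_pos: [0.5902, -0.0883, 0.0543]
eef_rot: [-0.107, -0.698, -0.107, 0.7]
wrist_force: [-8.1, -2.2, 6.7]
opening: 0.685
```

```bash
python3 - <<'E'
from h import *
togo((-47,37,55.5))
im,d=cams.camera("scene"); np.save("pics/scene6.npy",d);cv2.imwrite(f"pics/scene6.png",cv2.resize(im[130:300,200:400],None,fx=3.5,fy=3.5,interpolation=cv2.INTER_CUBIC))
s=barangle(d)
E
```

```text
t 7.8 st [[-51.4  37.7  54.3]] tip z 29.3 nose 25.0 open 0.685
F station [-8.3  0.3  6.7] axes in station: [ -89.99 -179.99] xaxis [-3.4e-03 -2.0e-04 -1.0e+00]
shift tool mm [-1.2  0.7 -4.4]
bar slope rad -0.6094077828096025 guard 1.2094077828096026 z at 73 40.202036571266675 203
guard max z (x<54) [ 92.16587541 359.22994112]
```

View pics/scene6.png

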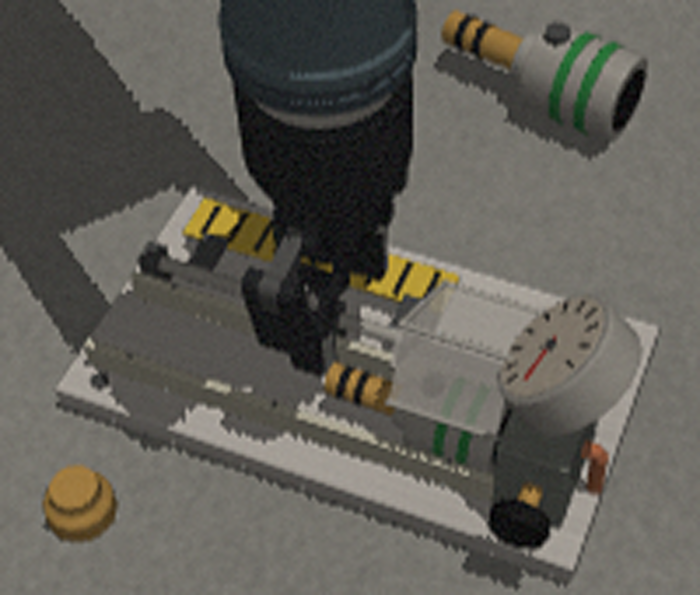

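Call:
{"op": "servo_tool", "data": {
  "targets": [0,0,-1,0,0,0,-1,0,0,0,-1,0,0,0,0,0,0,0,0,0]
}}

```text
time_s: 8.35
eef_pos: [0.5932, -0.0874, 0.0544]
eef_rot: [-0.107, -0.698, -0.107, 0.7]
wrist_force: [-7.2, -1.9, 6.8]
opening: 0.686
```

Call:
{"op": "servo_tool", "data": {
  "targets": [0,0,-1,0,0,0,-0.5,0,0,0,0,0,0,0,0,0,0,0,0,0]
}}

```text
time_s: 8.85
eef_pos: [0.5945, -0.087, 0.0544]
eef_rot: [-0.107, -0.698, -0.107, 0.7]
wrist_force: [-7.6, -2.9, 6.5]
opening: 0.685
```

Call:
{"op": "servo_tool", "data": {
  "targets": [0,0,-0.5,0,0,0,-0.5,0,0,0,-0.5,0,0,0,0,0,0,0,0,0]
}}

```text
time_s: 9.35
eef_pos: [0.5947, -0.0869, 0.0541]
eef_rot: [-0.107, -0.697, -0.107, 0.701]
wrist_force: [-12.2, -3.2, 9.1]
opening: 0.684
```

```bash
python3 - <<'E'
from h import *
togo((-47,37,55.5))
im,d=cams.camera("scene"); np.save("pics/scene7.npy",d);cv2.imwrite(f"pics/scene7.png",cv2.resize(im[170:300,240:400],None,fx=4.5,fy=4.5,interpolation=cv2.INTER_CUBIC))
E
```

```text
t 9.35 st [[-46.6  37.7  54.1]] tip z 29.1 nose 25.0 open 0.684
F station [-12.6   0.6   9.1] axes in station: [-90.01 179.99] xaxis [-6.1e-03 -4.0e-04 -1.0e+00]
shift tool mm [-1.4  0.7  0.4]
```

View pics/scene7.png

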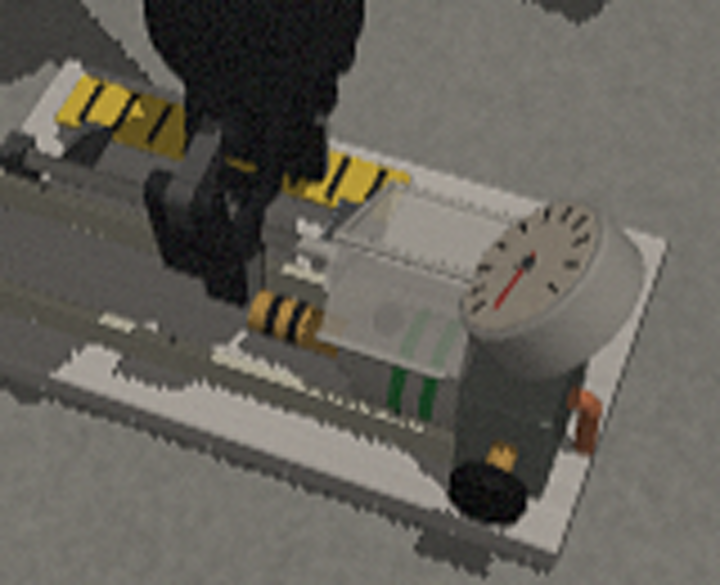

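```bash
cat > g.py <<'E'
from h import *
def bands(im,roi):
    st=np.load("st.npy"); p=P["scene"];K=p["intrinsics"];R=p["R"];C=w2s(st,(-R.T@p["t"]))[0]
    f=im.astype(int); u0,v0,u1,v1=roi
    m=(f[:,:,1]-f[:,:,2]>35)&(f[:,:,1]-f[:,:,0]>15); mm=np.zeros_like(m); mm[v0:v1,u0:u1]=m[v0:v1,u0:u1]
    vs,us=np.nonzero(mm); xs=[]
    c,s=np.cos(st[2]),np.sin(st[2])
    for u,v in zip(us,vs):
        d=R.T@np.linalg.inv(K)@np.array([u,v,1.]); d=np.array([c*d[0]+s*d[1],-s*d[0]+c*d[1],d[2]])
        o=C-[0,0,38]; A=d[1]**2+d[2]**2;B=o[1]*d[1]+o[2]*d[2];D=B*B-A*(o[1]**2+o[2]**2-400)
        if D>0: xs.append((C+d*(-B-D**.5)/A)[0])
    xs=np.array(xs); h=np.histogram(xs,bins=np.arange(-80,80,2)); print([(int(e),int(n)) for n,e in zip(*h) if n]); return xs
E
python3 - <<'E'
from g import *
im=cv2.imread("pics/scene0.png"); bands(im,(260,220,310,260))
im,d=cams.camera("scene"); bands(im,(315,252,350,270)); bands(im,(300,225,350,270))
E
```

```text
[(-60, 15), (-58, 24), (-56, 14), (-48, 16), (-46, 25), (-44, 15)]
[(24, 1), (26, 9), (28, 9), (38, 9), (40, 8)]
[(24, 1), (26, 9), (28, 9), (38, 9), (40, 8)]
```

Call:
{"op": "servo_tool", "data": {
  "targets": [0,0,2,0,0,0,4,0,0,0,5,0,0,0,5,0,0,0,0,0]
}}

```text
time_s: 9.95
eef_pos: [0.5822, -0.0916, 0.0554]
eef_rot: [0.107, 0.7, 0.107, -0.698]
wrist_force: [3.0, 0.6, 4.5]
opening: 0.685
```

```bash
python3 - <<'E'
from g import *
status()
im,d=cams.camera("scene"); bands(im,(300,225,350,270)); cv2.imwrite(f"pics/scene8.png",cv2.resize(im[170:300,240:400],None,fx=4.5,fy=4.5,interpolation=cv2.INTER_CUBIC))
E
```

```text
t 9.95 st [[-60.   36.9  55.4]] tip z 30.4 nose 25.0 open 0.685
F station [ 3.  -0.3  4.5] axes in station: [-90.01 179.99] xaxis [ 1.7e-03 -8.0e-04 -1.0e+00]
[(26, 5), (28, 6), (38, 8), (40, 6)]
```

View pics/scene8.png

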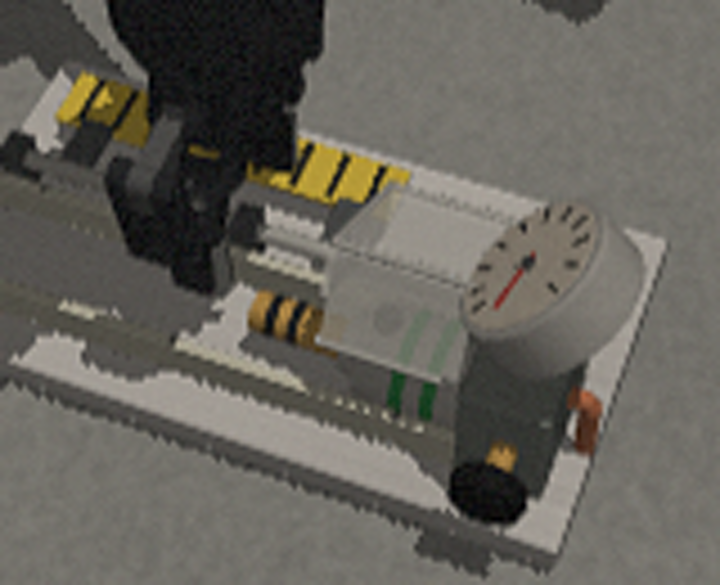

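Call:
{"op": "servo_tool", "data": {
  "targets": [-4,0,0,0,-5,0,0,0,-5,0,0,0,-5,0,0,0,-5,0,0,0]
}}

```text
time_s: 10.5
eef_pos: [0.5812, -0.091, 0.0788]
eef_rot: [-0.107, -0.699, -0.107, 0.699]
wrist_force: [0.6, -0.5, 1.3]
opening: 0.684
```

Call:
{"op": "servo_tool", "data": {
  "targets": [-6,0,0,0,-10,0,0,0,-20,0,0,0,-30,0,0,0,-30,0,0,0]
}}

```text
time_s: 11.0
eef_pos: [0.5811, -0.0906, 0.1757]
eef_rot: [-0.107, -0.698, -0.108, 0.699]
wrist_force: [1.3, -0.3, -1.0]
opening: 0.682
```

Call:
{"op": "servo_tool", "data": {
  "targets": [-20,0,20,0,-10,0,40,0,0,0,45,0,0,0,45,0,0,0,40,0]
}}

```text
time_s: 11.5
eef_pos: [0.3986, -0.1477, 0.205]
eef_rot: [-0.107, -0.699, -0.107, 0.699]
wrist_force: [-0.4, -0.8, 0.6]
opening: 0.69
```

Call:
{"op": "servo_tool", "data": {
  "targets": [0,0,40,0,0,0,20,0,0,0,0,0,0,0,0,0,0,0,0,0]
}}

```text
time_s: 12.0
eef_pos: [0.344, -0.1659, 0.2052]
eef_rot: [0.107, 0.699, 0.107, -0.699]
wrist_force: [-0.5, -0.1, 0.2]
opening: 0.687
```

```bash
python3 - <<'E'
from g import *
status()
im,d=cams.camera("scene"); bands(im,(300,225,350,270)); barangle(d); barangle(np.load("pics/scene0.npy"));cv2.imwrite(f"pics/scene9.png",im)
im,d=cams.camera("top");cv2.imwrite(f"pics/top9.png",im)
a=cv2.imread("pics/scene9.png")[165:300,205:400];b=cv2.imread("pics/top9.png")[130:290,270:410]
cv2.imwrite("pics/s9z.png",cv2.resize(a,None,fx=4,fy=4,interpolation=cv2.INTER_CUBIC))
E
```

```text
t 12.0 st [[-309.5   37.4  205.2]] tip z 180.2 nose 25.0 open 0.687
F station [-0.5  0.1  0.2] axes in station: [ -89.97 -179.97] xaxis [ 8.e-04 -2.e-04 -1.e+00]
[]
bar slope rad 0.5391759644235244 guard 0.06082403557647553 z at 73 59.46337181764367 200
guard max z (x<54) [73.47449218 76.28748375]
bar slope rad 0.5792852270796879 guard 0.020714772920312097 z at 73 59.65112136264624 202
guard max z (x<54) [73.46371872 76.19603603]
```

View pics/s9z.png

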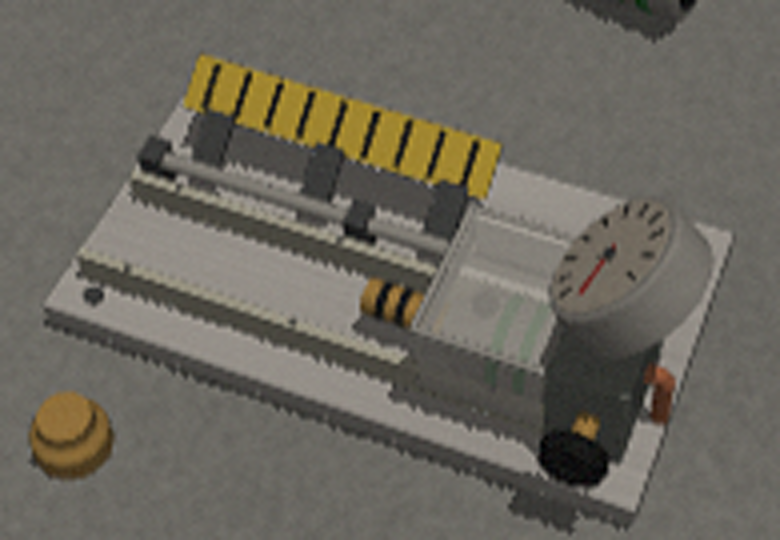

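View pics/top9.png

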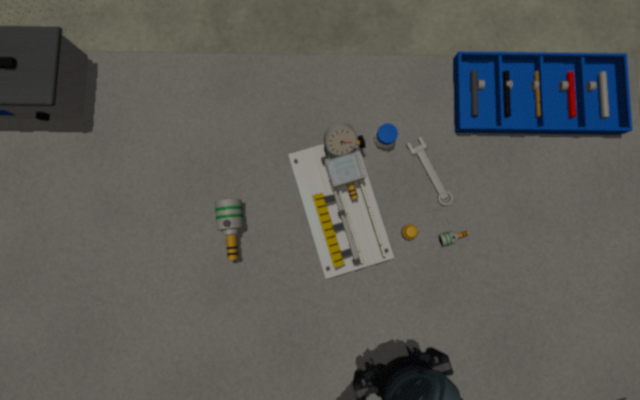

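```bash
sed -i 's/>35)/>TH)/;s/-f\[:,:,0\]>15/-f[:,:,0]>3/;1a TH=14' g.py; python3 - <<'E'
from g import *
a=cv2.imread("pics/scene0.png"); b=cv2.imread("pics/scene9.png")
bands(a,(260,220,310,260)); bands(b,(315,235,345,265))
for r in((0,120,640,400),):
    pass
d=np.abs(a.astype(int)-b).max(2); 
for n,(u0,v0,u1,v1) in dict(bar=(250,175,332,215),guardtopedge=(308,215,345,245),wrench_jar=(150,262,360,375)).items(): print(n,d[v0:v1,u0:u1].mean().round(2),(d[v0:v1,u0:u1]>40).sum())
E
```

```text
[(-62, 1), (-60, 21), (-58, 27), (-56, 23), (-48, 22), (-46, 27), (-44, 22), (-42, 2)]
[]
bar 3.81 0
guardtopedge 5.13 11
wrench_jar 3.57 0
```

```bash
python3 - <<'E'
import g
from g import *
b=cv2.imread("pics/scene9.png")
for t in(4,6,9): g.TH=t; bands(b,(315,235,345,265))
E
```

```text
[(24, 7), (26, 24), (28, 22), (30, 4), (36, 4), (38, 27), (40, 24), (42, 2), (50, 1)]
[(24, 4), (26, 20), (28, 17), (30, 1), (36, 1), (38, 23), (40, 20), (42, 1)]
[(26, 6), (28, 4), (30, 1), (38, 9), (40, 7)]
```

Regulator still seated (bands at about 28 and 40 mm, as before the release) and the guard is shut. Handing in.

```bash
python3 -c "
from bench import workorder; print(workorder.hand_in())"
```

```text
the job is handed in; nothing more can be done
None
```

The regulator is against the stop block with the guard shut over it, and the job is handed in at about 12 s on the robot's clock.

- **What I did:** One fingertip held the thumb bar down with the guard about 0.55 rad open. The other pushed the regulator by its stub end about 84 mm. At the stop the push force rose from about 8 N to 12.6 N and the finger stalled. I then backed the hand about 13 mm off the stub, lifted it slowly so the guard closed, and moved it clear.
- **Regulator position:** Its green bands moved about 84.7 mm, which puts the origin at roughly x = 32.4 mm against the target of 32 mm. They sat in the same place after the guard closed.
- **Guard and bar:** Both match the starting picture. The bar-slope fit read 0.06 rad at the end against 0.02 rad at the start. I put that down to depth noise, since the bar pixels and the guard height (73.5 mm) are unchanged.
- **Other things:** The wrench, grease jar and cap show no change from the first picture, and the wrist force at the end was near zero.
- **Checks that failed:** Two bar-slope readings during the push were unusable because the finger was in the measured area. For the second, during the final approach to the stop, the guard's opening was judged from the pictures alone. Two early band searches through the closed guard found nothing until I lowered the colour threshold.

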